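# Knock a stuck resin mount out of its mould

### The arm

A 6-joint arm with a two-finger parallel gripper is mounted at the origin on a cart in front of the work surface, level with it; the furniture and walls round the work are solid. World frame = base frame: x ahead of the robot, y to its left, z up, the work surface at z = 0. Lengths are in m, angles in degrees, forces in N, time in s.
With the tool pointing down it reaches from about 0.4 to 0.825 m from the base axis. Payload 7 kg.
Tool frame: the origin (TCP) lies at the very end of the fingers, on their centre line; the grasp point (between the pads) lies r.pinch_z behind it (r.pinch_z is the distance from the TCP to the grasp point, in m); z points along the fingers, y is the direction in which the jaws open and shut (so a half turn about z gives the same grasp; the last joint's range is limited). The gripper opens to 88 mm and grips with 3 to 60 N. Pads are 19 mm wide; open, the fingers measure 130 mm over their backs; the gripper's body (78 mm by 193 mm) begins 47 mm behind the grasp point.
Start: joints at [84.689, 20.546, 0.682, 0, -70.136, -16.507], TCP at [0.251, 0.627, 0.227] pointing down, gripper open.
Joint ranges: [-176.03, 176.03], [-82.01, 121.73], [-58.28, 71.71], [-173.87, 95.51], [-174.79, -0.11], [-173.66, 173.66]. Speed limits (degrees/s): [136.94, 136.94, 172.46, 180, 180, 180].

### API

Orientations are given as [roll, pitch, yaw] about the fixed x, y, z axes, in that order (R = Rz(yaw) Ry(pitch) Rx(roll)).
In Python, from plant import r gives the robot as it stands. The module is installed in compiled form; this text tells all that it offers.
- The arm moves only by the tool servo_tool, never from a script. Its argument "steps" is a list of rows, each a list of 5 numbers: the finger opening in cm, from 0 to 8.76, then the shift along the tool's x, y, z in cm, then the turn about the tool's z in degrees. In form: [[fingers, x, y, z, spin], ...]. A call has 1 to 8 rows; each row shifts and turns the commanded pose from where the row before left it, along the tool's axes as they then stand; what a row does not reach is not made up. A row lasts 1/8 s, in which the tool goes at most 62.5 mm and 10.7 degrees, less where a joint would pass 70% of its speed; a pose out of reach is approached as far as the arm can. A call with a gripper value outside its range is refused whole. The fingers move at their own pace and stop on an object; "squeeze" is the grip in N (left out, the last holds). Time passes only in rows, so rows that do not move let the fingers close. It gives the time, the measured TCP pose, the force and the opening at its end, in the units of the state.
- r.get_state(): the state, without advancing time (a new reading comes with each control period).
- r.capture(name): name is "scene" or "top" or "wrist"; returns the picture (480x640x3 uint8, red, green, blue); there is no depth.
- r.calibration(name): a dict with "K" (3x3 intrinsics, pixels), "rvec" (rotation vector, rad) and "tvec" (3), from world to camera coordinates, as OpenCV has them; the wrist camera has in their place "tool_from_camera" (4x4, takes a point from camera to tool coordinates, whose origin is the TCP and whose axes are the flange's). Camera axes: x right, y down, z forward; pixel columns grow to the right and rows downward; lengths in m; the calibration is good to about 2 mm. A picture is of the moment at which its call begins: read the wrist's pose just before it. calibration takes no time and is no camera call.
- r.close_job(): hands the job in, once; it reports no verdict.
The state is a dict: "time_s": time; "joints": joint angles; "qd": joint speeds; "joint_torque": joint torques, N m; "tcp_pos": TCP position; "eef_rot": TCP orientation; "contact_force": force on the tool from outside, world axes, zero at the start; "moment": the same for the moment, N m; "gripper_width": finger opening in m.
Only numpy, scipy, OpenCV 4.12 (cv2) and the standard library are available. Lean on these libraries where they do the work, as an engineer would, in place of code of your own. Each camera call takes 0.05 s, during which the arm holds its last target.

### The job

A black resin mount is stuck in the blue metal mould on the bench. Take the yellow screwdriver, push the mount out from behind through the round hole in the mould's rear wall until it stands completely outside the mouth on the mould's own catch tray, then draw the screwdriver out and lay it down on the bench. Leave the other things on the bench where they are.

Things in the scene. Friction and masses are not known exactly. Their poses are not given: they have to be found in the camera images.
- mould: Blue anodised mould block, fixed to the bench, with a catch tray in front. Origin: on the bench under the block's centre; x points to the rear wall, -x out of the mouth, z up. Block: x -25 to 25, y -47 to 47, z 12 to 70 mm, screw heads to z 73; spring housings stand out to y +-58 at x -14, z 38. Its rear wall is 8 mm thick (x 17 to 25).
- mould_mouth (a point): Middle of the floor of the pocket's mouth: mould x = -25 mm, z = 18 mm. Axes as the mould's. The pocket behind it, open only here, is 42 mm deep, 63 mm wide, 41.5 mm high. Two spring pads 11 mm inside press on the mount's sides with 6 N each: pushing it out takes about 5 to 12 N, little once its rear has passed them.
- catch_tray (a point): Centre of the catch tray's floor, level with the pocket floor (z = 18 mm) and 62 mm in front of the mould's origin. The tray runs from the mouth 75 mm outward, 92 mm wide, between rims 6 mm high. Axes as the mould's.
- knockout_hole (a point): Centre of the round access hole, 25 mm in diameter, on the outer face of the mould's rear wall: 38 mm above the bench, 25 mm behind the mould's origin. Axes as the mould's: the mount is pushed along -x, level.
- mount: Black resin block with a yellow label on top and a steel strip in its front, 40 mm long (x), 60 mm wide (y), 40 mm high, about 150 g. Origin: centre of its underside; axes as the mould's at the start, when it sits in the pocket with its front face about flush with the mouth (its origin at mould x about -4 mm), so that it cannot be gripped.
- screwdriver: Yellow-handled flat screwdriver, 169 mm long, 70 g, loose, lying flat on the bench. Handle round, 25 mm in diameter, from y = -6 to +84 mm; steel shank 5.6 mm in diameter from y = -6 to the tip at y = -80 mm. Origin: 12.5 mm below its axis, so on the bench at the start (the body may roll later). At the start z points up.
- screwdriver_handle (a point): On the screwdriver's axis, at the middle of its handle, near its centre of mass; 12.5 mm above the bench when lying, 119 mm from the tip. Axes as the screwdriver's: the tip lies along -y.
- screwdriver_tip (a point): End of the screwdriver's shank, on its axis.
- green_specimen: Bystander: round green specimen, 30 mm across, 19 mm high; origin under its centre.
- red_specimen: Bystander: round red specimen, 30 mm across, 16 mm high; origin under its centre.
- petri: Bystander: glass dish, 68 mm across, 20 mm high; origin under its centre.
- marker: Bystander: blue and white marker pen, 135 mm long (y), 17 mm thick; origin under its centre.
Things that resemble listed ones, but are neither listed nor needed, are in the scene too. Of the things that look like the mould, the larger one is meant.

How it is judged (in metres and radians):
On the way, in this order (a step that is already met when the one before it is completed fails the run):
1. the screwdriver's tip is in the hole of the rear wall and pushes on the mount, still inside the mould (x of screwdriver_tip in the frame of mould below 0.02 m and y of screwdriver_tip in the frame of mould between -0.015 and 0.015 m and z of screwdriver_tip in the frame of mould between 0.023 and 0.053 m and x of mount in the frame of mould above -0.04 m and contact force between screwdriver and mount above 0.5 N), for 0.05 s.
2. the mount is completely out of the mouth, upright on the catch tray (x of mount in the frame of mould between -0.086 and -0.046 m and y of mount in the frame of mould between -0.03 and 0.03 m and z of mount in the frame of mould between 0.015 and 0.023 m and angle between mount's own z axis and vertical below 0.12 rad), for 0.2 s.
At the end, for the whole second after the job is handed in: Mount at rest, upright (0.12 rad) on the mould's catch tray, rear face at least 1 mm outside the mouth (origin 46 to 86 mm in front of the mould's, within 30 mm of its middle line); screwdriver at rest on the bench, axis at handle and tip below 20 mm (all of step 2 and height (world z) of each of screwdriver_handle, screwdriver_tip below 0.02 m and linear speed of screwdriver below 0.03 m/s and linear speed of mount below 0.02 m/s); the robot touches nothing.
It fails at once if a bystander (specimens, dish, marker) was moved more than 30 mm (distance of any of green_specimen, red_specimen, petri, marker from where it was at the start of the episode above 0.03 m).
It also fails if it takes over 45 s, if anything falls off the work surface, if the arm or the gripper's body presses on something with over 40 N, if the wrist force passes 120 N, or if a joint passes its speed limit or range.

## Working session

There is one attempt and no reset: what is moved stays moved. The work goes in short steps, Python scripts to look and compute and a tool call to move; the robot and the scene stay as the last step left them, time stands still between calls to the robot, and variables do not carry over. Pictures are saved under pics/ and viewed, and the job is handed in when it is done.

Besides the shell and the picture viewer there is one more tool, called after "Emit:" as a command line: name --pt "numbers of a row" for each row, then --argument value for the rest. servo_tool: Moves the arm, as the interface text tells. Its arguments: {"type":"object","properties":{"steps":{"type":"array","items":{"type":"array","items":{"type":"number"}}},"squeeze":{"type":"number"}},"required":["steps"]}

```bash
mkdir -p pics
python3 - <<'E'
from plant import r
import cv2
print(r.get_state()); print(r.pinch_z)
for n in ("scene","top"):
    im=r.capture(n); cv2.imwrite(f"pics/{n}0.png",im[:,:,::-1]); print(n,r.calibration(n))
print(r.calibration("wrist"))
E
```

```text
{'time_s': 0.0, 'joints': array([ 8.46898694e+01,  2.05905158e+01,  6.34334987e-01, -2.07592828e-02,
       -7.01344862e+01, -1.65051969e+01]), 'qd': array([ 0.04674994,  0.05355735,  0.15076442,  0.00468934, -0.10147676,
       -0.00513022]), 'joint_torque': array([ 5.12811657e-04, -5.82718241e+01,  2.93053436e+01,  6.99672773e+00,
        6.93808499e-03, -1.57439986e-04]), 'tcp_pos': array([0.25069992, 0.62620142, 0.2256353 ]), 'eef_rot': array([ 1.79907524e+02, -7.05029267e-03, -2.18223915e+01]), 'contact_force': array([ 0.13446015, -0.3639784 , -0.58750682]), 'moment': array([ 0.01978507, -0.00393063,  0.00335695]), 'gripper_width': 0.08761780795211196}
0.0188
scene {'K': array([[569.88024182,   0.        , 321.7706953 ],
       [  0.        , 569.88024182, 242.08527518],
       [  0.        ,   0.        ,   1.        ]]), 'rvec': array([ 1.80163541, -0.98226557,  0.6377523 ]), 'tvec': array([-0.32315701,  0.26003024,  0.73813647])}
top {'K': array([[480.84266064,   0.        , 318.94524828],
       [  0.        , 480.84266064, 235.18878851],
       [  0.        ,   0.        ,   1.        ]]), 'rvec': array([ 1.96677576, -2.26179474,  0.22960131]), 'tvec': array([0.07005346, 0.55383039, 0.99777311])}
{'K': array([[338.68624864,   0.        , 317.98472048],
       [  0.        , 338.68624864, 246.25489796],
       [  0.        ,   0.        ,   1.        ]]), 'tool_from_camera': array([[ 9.21058221e-04, -9.63955811e-01, -2.66060794e-01,
         7.15359713e-02],
       [ 9.99999555e-01,  9.41744316e-04,  4.98303598e-05,
         4.62323591e-04],
       [ 2.02526975e-04, -2.66060721e-01,  9.63956250e-01,
        -1.57793011e-01],
       [ 0.00000000e+00,  0.00000000e+00,  0.00000000e+00,
         1.00000000e+00]])}
```

View pics/scene0.png

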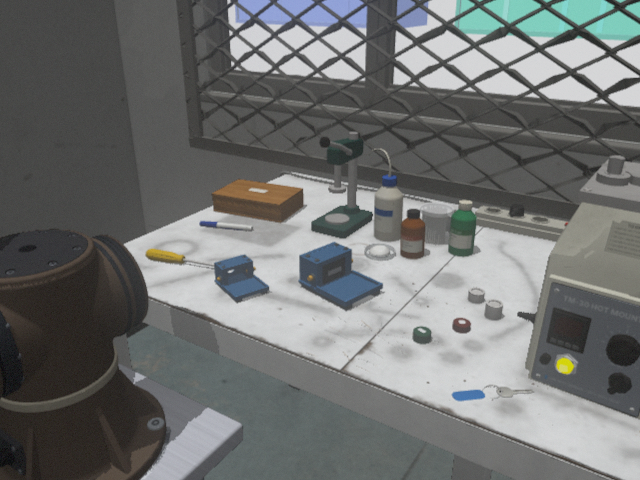

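View pics/top0.png

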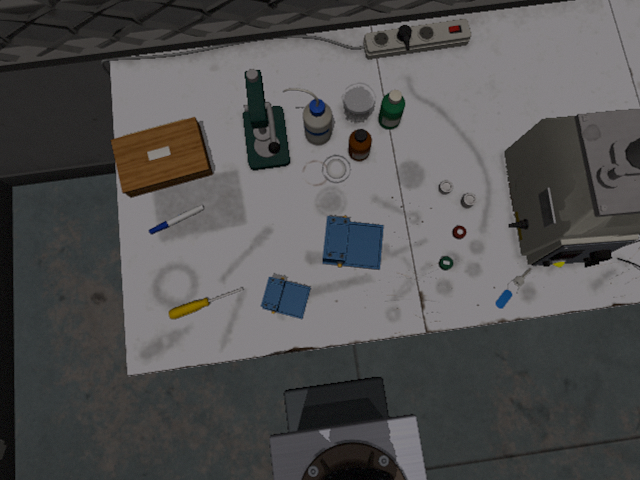

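```bash
cat > h.py <<'E'
from plant import r
import numpy as np, cv2
from scipy.spatial.transform import Rotation as Ro
def cam(n):
    c=r.calibration(n)
    if n=="wrist":
        s=r.get_state(); T=np.eye(4); T[:3,:3]=Ro.from_euler('xyz',s['eef_rot'],degrees=True).as_matrix(); T[:3,3]=s['tcp_pos']
        M=T@c['tool_from_camera']; R=M[:3,:3].T; return c['K'],R,-R@M[:3,3]
    return c['K'],cv2.Rodrigues(c['rvec'])[0],c['tvec']
def proj(C,p):
    K,R,t=C; q=(R@np.atleast_2d(p).T).T+t; q=q@K.T; return q[:,:2]/q[:,2:]
def ray(C,uv):
    K,R,t=C; d=R.T@np.linalg.solve(K,np.array([uv[0],uv[1],1.])); return -R.T@t,d/np.linalg.norm(d)
def hit(C,uv,z):
    o,d=ray(C,uv); return o+d*(z-o[2])/d[2]
E
python3 - <<'E'
from h import *
for n in("scene","top"):
    C=cam(n); print(n,-C[1].T@C[2], proj(C,[[0,0,0],[.251,.627,.227],[.5,0,0],[.5,.3,0]]))
C=cam("top")
for nm,uv,z in [("handle end",(170,315),.0125),("tip",(243,290),.0125),("mould c",(337,240),.07),("tray far",(382,245),.018),("pen",(176,220),.008),("green",(446,263),.019),("red",(459,232),.016)]:
    print(nm,hit(C,uv,z).round(3))
im=r.capture("wrist"); cv2.imwrite("pics/w0.png",im[:,:,::-1])
E
```

```text
scene [-0.30243742 -0.57727354  0.54053538] [[ 72.2764553  442.84231951]
 [-33.37496758 155.92080142]
 [294.9390402  286.77609622]
 [184.78793467 251.51532044]]
top [0.34609493 0.01992237 1.08949904] [[352.70511777 502.08842567]
 [-29.17939569 442.92876388]
 [319.2659452  265.38661392]
 [188.26743301 283.61828749]]
handle end [0.435 0.343 0.012]
tip [0.467 0.177 0.012]
mould c [ 0.54  -0.044  0.07 ]
tray far [ 0.524 -0.147  0.018]
pen [0.65  0.314 0.008]
green [ 0.463 -0.282  0.019]
red [ 0.529 -0.326  0.016]
```

View pics/w0.png

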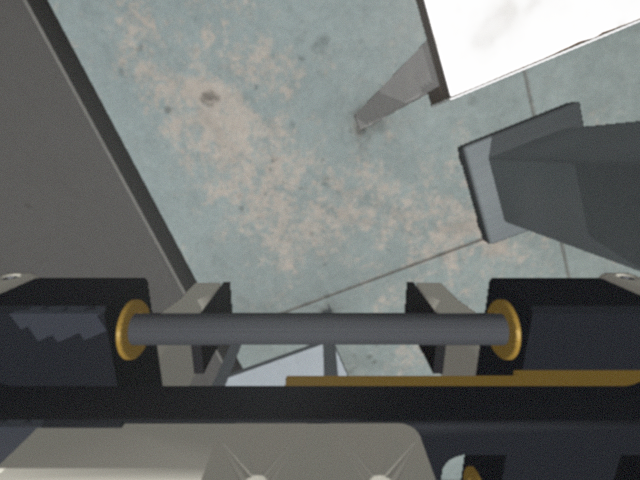

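The scene view shows a yellow screwdriver (~(165,256)), a small decoy mould (~(238,275)) and the larger mould (~(335,270)). In the top view the screwdriver runs from (170,315) to its tip at (243,290), and the larger mould is at (350,242) with its tray to the right. So the rear wall faces left (+y), and the wrist view still shows only floor.

Emit:
servo_tool --pt "8.7 4.3 3.1 0 0" --pt "8.7 4.3 3.1 0 0" --pt "8.7 4.3 3.1 0 0" --pt "8.7 4.3 3.1 0 0" --pt "8.7 4.3 3.1 0 0" --pt "8.7 4.3 3.1 0 0"

```text
time_s: 0.9
tcp_pos: [0.4218, 0.3564, 0.2265]
eef_rot: [180.0, 0.0, -21.8]
contact_force: [0.9, -1.0, -0.0]
gripper_width: 0.087
```

Emit:
servo_tool --pt "8.7 0 0 0 9.5" --pt "8.7 0 0 0 9.5" --pt "8.7 0 0 0 9.5" --pt "8.7 0 0 0 9.5" --pt "8.7 0 0 0 9.5" --pt "8.7 0 0 0 9.5" --pt "8.7 0 0 0 0"

```text
time_s: 1.78
tcp_pos: [0.4211, 0.3579, 0.2264]
eef_rot: [180.0, -0.0, -78.8]
contact_force: [-0.6, -0.1, 0.1]
gripper_width: 0.087
```

Run:
```python
from h import *
s=r.get_state(); print(s['time_s'],s['joints'].round(1),s['tcp_pos'],s['eef_rot'],s['contact_force'])
im=r.capture("wrist"); cv2.imwrite("pics/w1.png",im[:,:,::-1])
im=r.capture("top"); cv2.imwrite("pics/t1.png",cv2.resize(im[180:340,140:420,::-1],None,fx=2.8,fy=2.8,interpolation=cv2.INTER_CUBIC))
```

```text
1.775 [ 60.7   9.1 -14.9  -0.  -66.  -49.4] [0.4211468  0.35791206 0.22636323] [ 1.79979787e+02 -1.33406733e-02 -7.87597245e+01] [-0.55421355 -0.1448499   0.08658972]
```

View pics/w1.png

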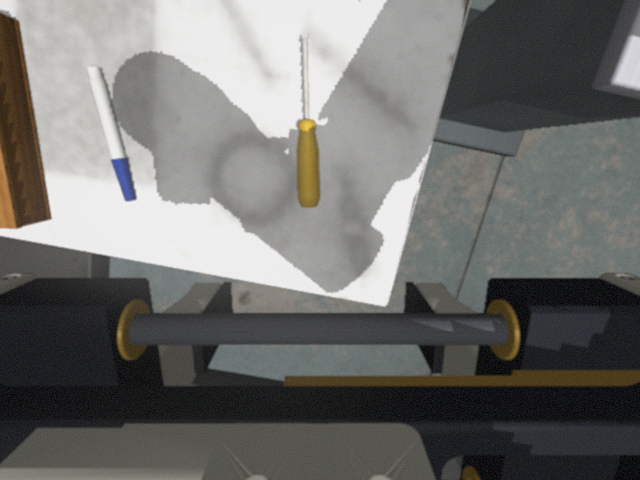

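View pics/t1.png

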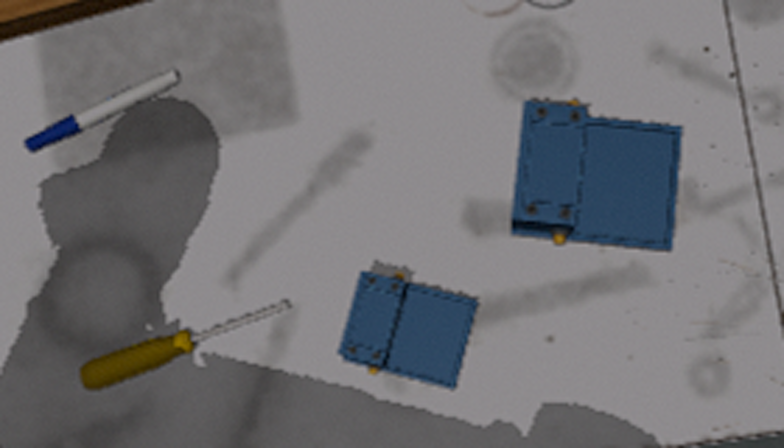

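The wrist view shows the screwdriver handle from (310,207) to (306,122), with the tip at (304,36). The marker is to its left. In the top crop the big mould's block is at (548,170), its tray is to the right, and spring screws show at (575,103) and (560,238).

Run:
```python
from h import *
im=cv2.cvtColor(cv2.imread("pics/w1.png"),cv2.COLOR_BGR2HSV)
C=cam("wrist")
m=cv2.inRange(im,(18,120,70),(32,255,255)); m[270:]=0;m[:,:250]=0;m[:,350:]=0
ys,xs=np.nonzero(m); print(len(ys),ys.min(),ys.max(),xs.mean())
P=np.array([hit(C,(x,y),.0125) for x,y in zip(xs,ys)])
c,ax=cv2.PCACompute(P[:,:2].astype(np.float32),None); d=ax[0]; print("pca ",c,d,np.degrees(np.arctan2(d[1],d[0])))
pr=(P[:,:2]-c)@d; pw=(P[:,:2]-c)@ax[1]; print(np.percentile(pr,[.5,99.5]),np.percentile(pw,[1,99]))
tip=hit(C,(304.5,36),.0125);e=hit(C,(309,206),.0125);f=hit(C,(306,121),.0125)
print(tip,e,f,np.linalg.norm(tip-e),np.linalg.norm(tip-f)); v=tip-e; print(np.degrees(np.arctan2(v[1],v[0])))
C=cam("top")
def up(u,v): return (u/2.8+140-.3,v/2.8+180-.3)
for nm,p,z in [("blk TL",(527,100),.07),("blk TR",(588,108),.07),("blk BL(rear near)",(513,222),.07),("blk BR",(577,232),.07),("spr far",(575,103),.038),("spr near",(559,240),.038),("tray TR",(682,126),.024),("tray BR",(671,249),.024),("s1",(541,112),.073),("s2",(575,117),.073),("s3",(531,209),.073),("s4",(566,214),.073)]:
    print(nm,hit(C,up(*p),z).round(4))
im=r.capture("scene");cv2.imwrite("pics/s1.png",cv2.resize(im[210:330,200:400,::-1],None,fx=4,fy=4,interpolation=cv2.INTER_CUBIC))
```

```text
1579 120 206 307.51298290056997
pca  [[0.44363633 0.30208257]] [-0.21832033  0.97587717] 102.61039
[-0.04517604  0.04290499] [-0.0105486  0.0104401]
[0.46977218 0.18285265 0.0125    ] [0.43366811 0.34490381 0.0125    ] [0.45361533 0.25893464 0.0125    ] 0.16602434356610582 0.0777786201436457
-77.43996295196209
blk TL [ 0.5964 -0.0327  0.07  ]
blk TR [ 0.5835 -0.0788  0.07  ]
blk BL(rear near) [ 0.5027 -0.0084  0.07  ]
blk BR [ 0.4883 -0.0557  0.07  ]
spr far [ 0.5965 -0.0722  0.038 ]
spr near [ 0.4884 -0.0431  0.038 ]
tray TR [ 0.5687 -0.1565  0.024 ]
tray BR [ 0.4708 -0.1312  0.024 ]
s1 [ 0.5847 -0.0419  0.073 ]
s2 [ 0.5771 -0.0675  0.073 ]
s3 [ 0.5103 -0.0233  0.073 ]
s4 [ 0.5028 -0.0493  0.073 ]
```

View pics/s1.png

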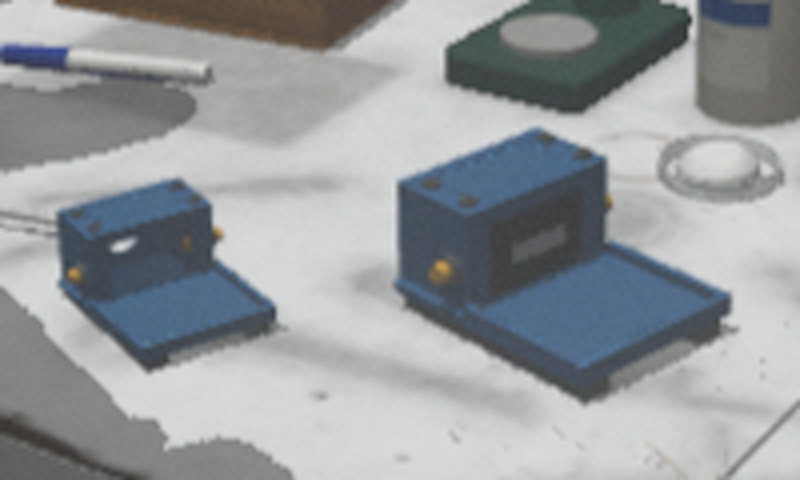

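Emit:
servo_tool --pt "8.7 0 0 0 -1.4" --pt "8.7 3.0 -0.5 2.0 0" --pt "8.7 2.9 -0.5 2.0 0" --pt "8.7 0 0 5.0 0" --pt "8.7 0 0 5.0 0" --pt "8.7 0 0 4.0 0" --pt "8.7 0 0 3.0 0" --pt "8.7 0 0 0 0"

```text
time_s: 2.92
tcp_pos: [0.4429, 0.3013, 0.0146]
eef_rot: [179.8, -0.2, -77.3]
contact_force: [-0.8, -0.2, 1.0]
gripper_width: 0.0868
```

Run:
```python
from h import *
print(r.get_state()['tcp_pos'],r.get_state()['eef_rot'])
im=r.capture("wrist"); cv2.imwrite("pics/w2.png",im[:,:,::-1])
```

```text
[0.44287367 0.30127413 0.01463725] [179.79208771  -0.17997609 -77.33134797]
```

View pics/w2.png

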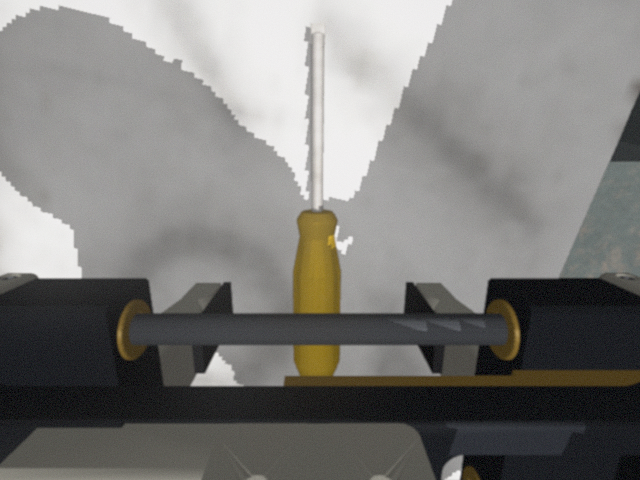

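The handle is centred between the fingers (u≈317) and the shank is straight up the image, so the alignment is good. I go down and grip.

Emit:
servo_tool --pt "8.7 0 0 0.7 0" --pt "8.7 0 0 0.4 0" --pt "2.0 0 0 0 0" --pt "2.0 0 0 0 0" --pt "2.0 0 0 0 0" --pt "2.0 0 0 0 0" --pt "2.0 0 0 0 0" --pt "2.0 0 0 0 0" --squeeze 50

```text
time_s: 3.98
tcp_pos: [0.4439, 0.3027, 0.0056]
eef_rot: [-180.0, 0.0, -77.4]
contact_force: [0.4, -0.2, 0.3]
gripper_width: 0.0326
```

Emit:
servo_tool --pt "1.5 0 0 0 0" --pt "1.5 0 0 0 0" --pt "1.5 0 0 0 0" --pt "1.5 0 0 0 0"

```text
time_s: 4.47
tcp_pos: [0.4439, 0.3026, 0.0055]
eef_rot: [180.0, -0.0, -77.4]
contact_force: [0.6, -0.4, -1.0]
gripper_width: 0.0239
```

Emit:
servo_tool --pt "1.5 0 0 -2 0" --pt "1.5 0 0 -4 0" --pt "1.5 0 0 -4 0" --pt "1.5 0 0 0 0"

```text
time_s: 4.97
tcp_pos: [0.4453, 0.3043, 0.1088]
eef_rot: [-179.7, 0.2, -77.4]
contact_force: [0.2, -0.3, -1.2]
gripper_width: 0.0238
```

Run:
```python
from h import *
C=cam("top")
for z in (0,.02,.2): print(z,[hit(C,p,z).round(3) for p in [(248,168),(289,163),(250,152),(285,150),(272,148)]])
print([hit(C,p,0.1).round(3) for p in [(318,140),(316,108)]])
print(hit(C,(211,178),.04))
s=r.get_state();print(s['tcp_pos'],s['gripper_width'],s['contact_force'])
im=r.capture("wrist"); cv2.imwrite("pics/w3.png",im[:,:,::-1])
im=r.capture("top"); cv2.imwrite("pics/t3.png",cv2.resize(im[60:340,140:420,::-1],None,fx=2,fy=2,interpolation=cv2.INTER_CUBIC))
```

```text
0 [array([0.755, 0.136, 0.   ]), array([0.754, 0.037, 0.   ]), array([0.795, 0.127, 0.   ]), array([0.788, 0.043, 0.   ]), array([0.798, 0.073, 0.   ])]
0.02 [array([0.748, 0.134, 0.02 ]), array([0.747, 0.037, 0.02 ]), array([0.787, 0.125, 0.02 ]), array([0.78 , 0.042, 0.02 ]), array([0.789, 0.072, 0.02 ])]
0.2 [array([0.68 , 0.114, 0.2  ]), array([0.679, 0.034, 0.2  ]), array([0.712, 0.107, 0.2  ]), array([0.707, 0.039, 0.2  ]), array([0.715, 0.063, 0.2  ])]
[array([ 0.761, -0.034,  0.1  ]), array([ 0.836, -0.04 ,  0.1  ])]
[0.7282132  0.21791543 0.04      ]
[0.44527499 0.30433282 0.10881105] 0.02379455916539235 [ 0.22335718 -0.34721616 -1.22608261]
```

View pics/w3.png

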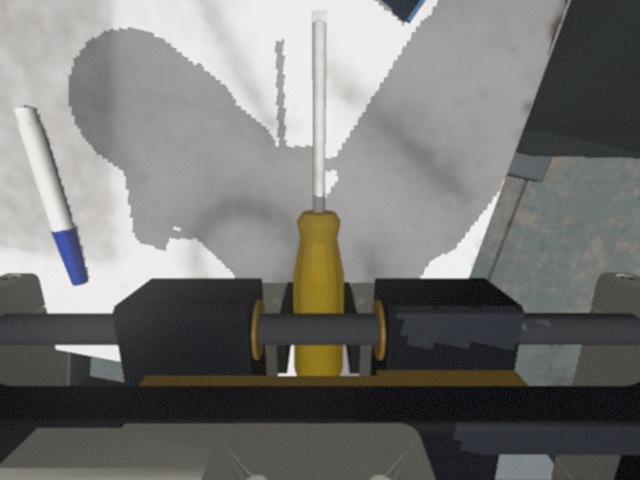

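View pics/t3.png

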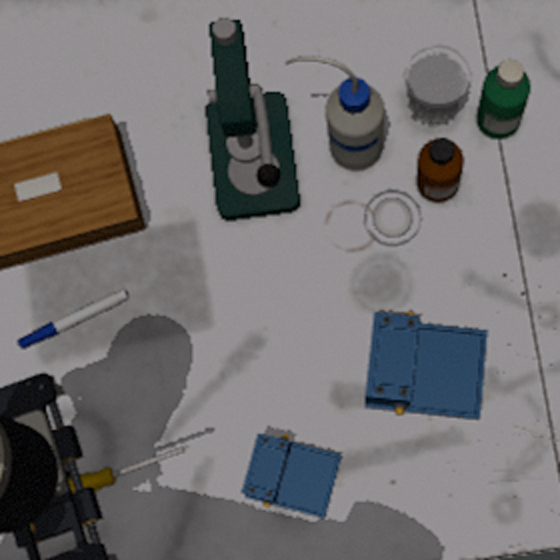

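Run:
```python
from h import *
def tri(a,b):
    o1,d1=ray(cam("top"),a);o2,d2=ray(cam("scene"),b)
    A=np.stack([d1,-d2],1);x,*_=np.linalg.lstsq(A,o2-o1,rcond=None)
    p,q=o1+d1*x[0],o2+d2*x[1]; return (p+q)/2,np.linalg.norm(p-q)
print(tri((274,147),(325,143)))
print("top post",tri((253,73),(353,134)))
s=r.get_state()
T=np.eye(4);T[:3,:3]=Ro.from_euler('xyz',s['eef_rot'],degrees=True).as_matrix();T[:3,3]=s['tcp_pos']
c=r.calibration("wrist");M=np.linalg.inv(c['tool_from_camera'])
def tp(p): q=c['K']@(M[:3,:3]@np.array(p)+M[:3,3]); return q[:2]/q[2]
for x in (.115,.119,.123):
  for z in (-.012,-.007,-.002): print(x,z,tp((x,0,z)).round(1))
print('neck',tp((.045,0,-.007)),'neck top',tp((.041,0,-.019)))
```

```text
(array([0.70056398, 0.05793971, 0.23689873]), np.float64(0.0010015143827609553))
top post (array([0.86704652, 0.08272289, 0.22002566]), np.float64(0.004635664917770557))
0.115 -0.012 [317.2  35.6]
0.115 -0.007 [317.2  39.8]
0.115 -0.002 [317.3  43.7]
0.119 -0.012 [317.2  23.6]
0.119 -0.007 [317.2  28.3]
0.119 -0.002 [317.3  32.6]
0.123 -0.012 [317.2  11.4]
0.123 -0.007 [317.3  16.6]
0.123 -0.002 [317.3  21.4]
neck [317.19121605 214.82501983] neck top [317.10912333 229.31829343]
```

Run:
```python
from h import *
C=cam("top");S=cam("scene")
for z in (.11,.115,.12,.125): print(z,(proj(C,[.4713,.1882,z])-[140,60])*2, proj(S,[.4713,.1882,z]))
im=r.capture("scene"); cv2.imwrite("pics/s3.png",cv2.resize(im[180:300,120:280,::-1],None,fx=5,fy=5,interpolation=cv2.INTER_CUBIC))
im=cv2.imread("pics/w3.png"); cv2.imwrite("pics/w3z.png",cv2.resize(im[0:260,240:400],None,fx=2.3,fy=2.3,interpolation=cv2.INTER_CUBIC))
im=cv2.imread("pics/w2.png"); cv2.imwrite("pics/w2z.png",cv2.resize(im[0:260,240:400],None,fx=2.3,fy=2.3,interpolation=cv2.INTER_CUBIC))
```

```text
0.11 [[179.37355312 448.6447475 ]] [[209.30824939 219.99697912]]
0.115 [[178.46655757 448.13816141]] [[209.11172604 217.68870234]]
0.12 [[177.5504073  447.62646212]] [[208.91449771 215.3721451 ]]
0.125 [[176.624963   447.10957182]] [[208.71656059 213.04726278]]
```

View pics/s3.png

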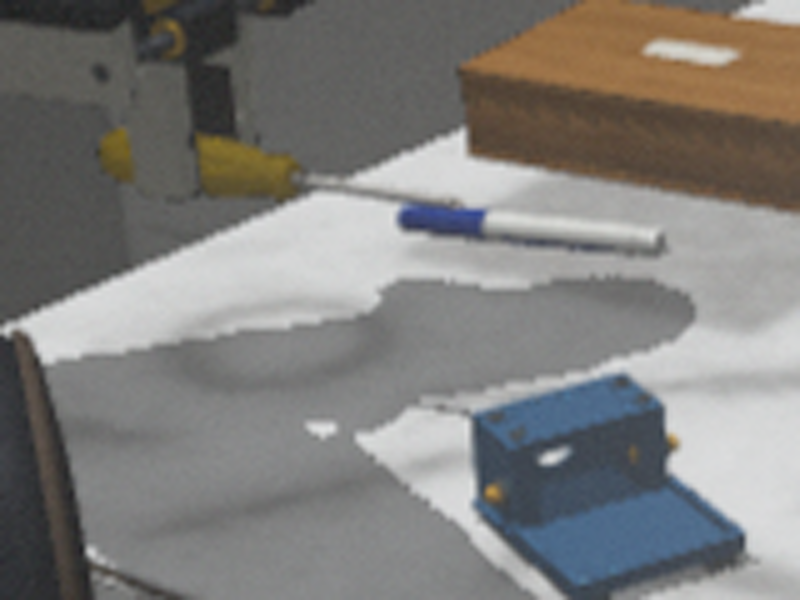

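View pics/w3z.png

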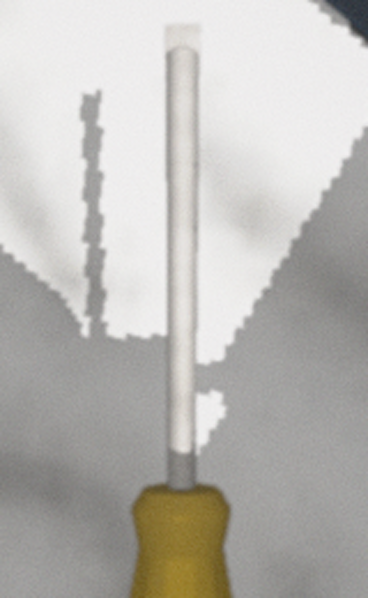

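View pics/w2z.png

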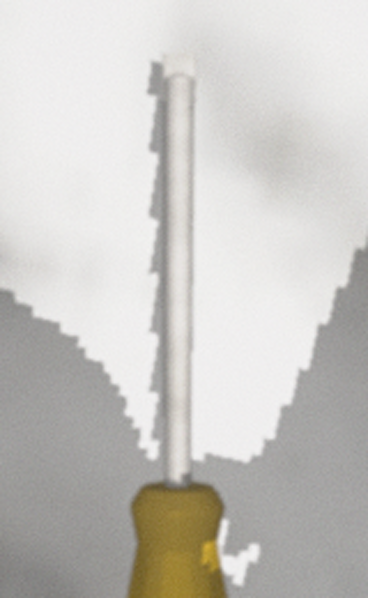

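```bash
cat >> h.py <<'E'
def tri2(Ca,a,Cb,b):
    o1,d1=ray(Ca,a);o2,d2=ray(Cb,b)
    x,*_=np.linalg.lstsq(np.stack([d1,-d2],1),o2-o1,rcond=None)
    p,q=o1+d1*x[0],o2+d2*x[1]; return (p+q)/2,np.linalg.norm(p-q)
def totool(p):
    s=r.get_state(); return Ro.from_euler('xyz',s['eef_rot'],degrees=True).as_matrix().T@(np.array(p)-s['tcp_pos'])
E
python3 - <<'E'
from h import *
W=cam("wrist")
for n,w,s in [("tip",(319.5,11),(212.5,220.8)),("neck",(318.5,209),(178,215.3))]:
    p,e=tri2(W,w,cam("scene"),s); print(n,p,e,totool(p))
print((np.array([186,449])/2+[140,60]), tri2(W,(319.5,11),cam("top"),(233,284.5)))
E
```

```text
tip [0.47021161 0.17919031 0.1104237 ] 0.0010096806469997778 [ 0.1258709   0.00057543 -0.00545829]
neck [0.45275258 0.25602145 0.11168298] 0.0012065007788504927 [ 0.04708215  0.00090498 -0.00674362]
[233.  284.5] (array([0.46951065, 0.18085033, 0.11420499]), np.float64(8.158399907082608e-05))
```

Emit:
servo_tool --pt "1.5 5.1 -2.6 0 0" --pt "1.5 5.1 -2.6 0 0" --pt "1.5 5.1 -2.5 0 0" --pt "1.5 4.6 -2.3 0 0" --pt "1.5 0 0 0 9.1" --pt "1.5 0 0 0 9.1" --pt "1.5 0 0 0 9.1" --pt "1.5 0 0 0 0"

```text
time_s: 6.12
tcp_pos: [0.5841, 0.1298, 0.104]
eef_rot: [179.9, -0.1, -104.7]
contact_force: [-0.2, -0.5, -0.3]
gripper_width: 0.0236
```

Run:
```python
from h import *
s=r.get_state(); print(s['tcp_pos'],s['eef_rot'],s['joints'].round(1),s['gripper_width'])
for n in("wrist","scene","top"):
    im=r.capture(n); cv2.imwrite(f"pics/{n}4.png",im[:,:,::-1])
im=cv2.imread("pics/top4.png");cv2.imwrite("pics/top4z.png",cv2.resize(im[180:320,230:430],None,fx=4,fy=4,interpolation=cv2.INTER_CUBIC))
```

```text
[0.58414587 0.12976262 0.10402545] [ 1.79888751e+02 -1.01061924e-01 -1.04671136e+02] [ 31.2  19.5 -18.2  -0.  -52.4 -45.9] 0.0236080801486148
```

View pics/wrist4.png

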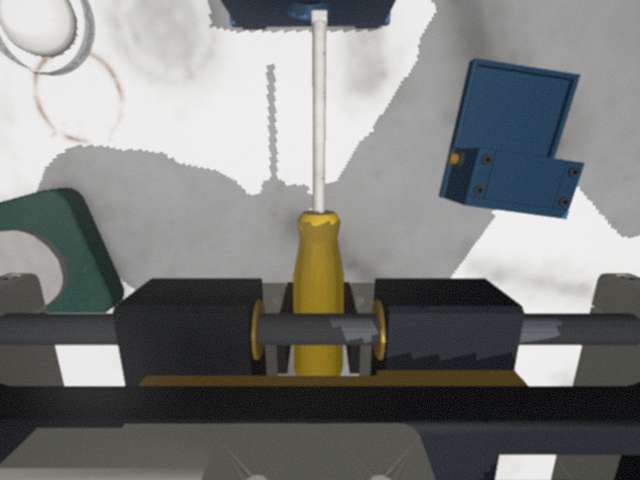

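View pics/scene4.png

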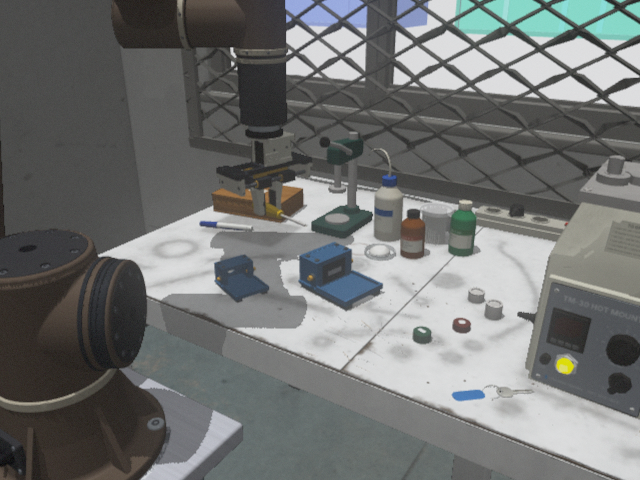

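View pics/top4z.png

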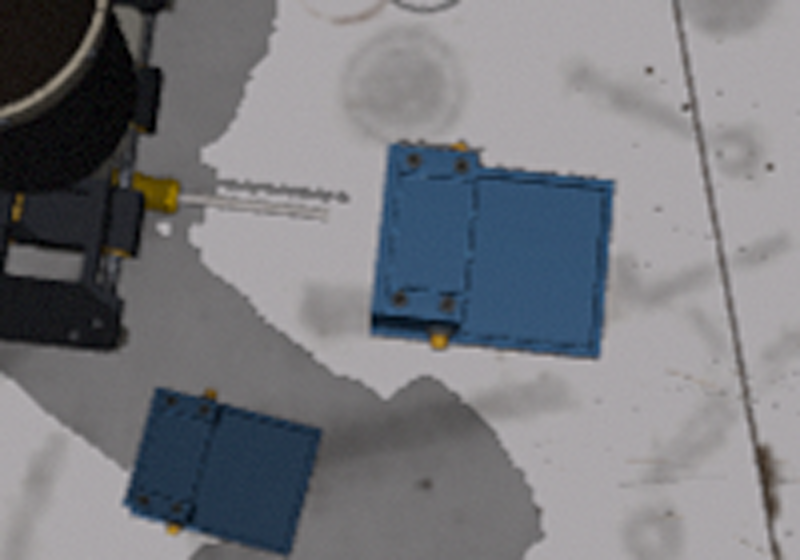

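Run:
```python
from h import *
im=cv2.imread("pics/wrist4.png");cv2.imwrite("pics/w4z.png",cv2.resize(im[0:60,200:410],None,fx=3.8,fy=3.8,interpolation=cv2.INTER_CUBIC))
C=cam("top")
def up(u,v): return (u/4+230-.4,v/4+180-.4)
def lab(d):
    for k,(p,z) in d.items(): print(k,hit(C,up(*p),z).round(4))
lab({"blkTL":((390,144),.07),"blkTR":((480,151),.07),"blkBL":((374,318),.07),"blkBR":((462,330),.07),"sf":((461,147),.038),"sn":((439,342),.038),"tTR":((614,182),.024),"tBR":((600,357),.024),"s1":((414,159),.073),"s2":((461,165),.073),"s3":((400,299),.073),"s4":((446,303),.073),"tip":((327,214),.111)})
print(cam("wrist") and totool(hit(C,up(327,214),.111)))
```

```text
blkTL [ 0.5963 -0.0309  0.07  ]
blkTR [ 0.5855 -0.0789  0.07  ]
blkBL [ 0.5024 -0.0087  0.07  ]
blkBR [ 0.4895 -0.0545  0.07  ]
sf [ 0.5968 -0.0718  0.038 ]
sn [ 0.4891 -0.0432  0.038 ]
tTR [ 0.5678 -0.156   0.024 ]
tBR [ 0.4702 -0.1317  0.024 ]
s1 [ 0.5854 -0.0424  0.073 ]
s2 [ 0.5785 -0.0672  0.073 ]
s3 [ 0.5102 -0.0239  0.073 ]
s4 [ 0.5046 -0.0479  0.073 ]
tip [0.5537 0.0089 0.111 ]
[ 0.12502937 -0.00054946 -0.00606541]
```

View pics/w4z.png

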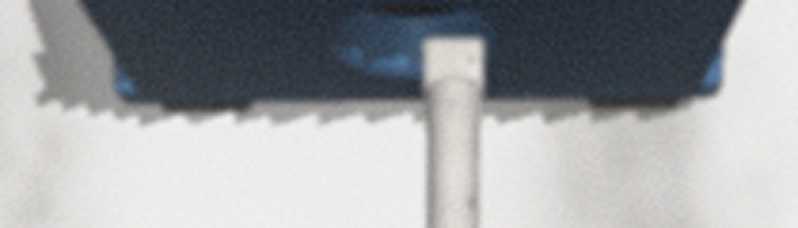

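Run:
```python
from h import *
C=cam("wrist")
for z in (.012,.008):
    a=hit(C,(231,26.3),z);b=hit(C,(389.2,25),z);v=b-a;print(z,a,b,np.linalg.norm(v),np.degrees(np.arctan2(v[1],v[0])),(a+b)/2)
print(hit(C,(308,19.5),.0255), hit(C,(319.5,11),.111))
m=np.array([[.5961,-.0313],[.5845,-.0789],[.5026,-.0086],[.489,-.055]]); print(m.mean(0))
```

```text
0.012 [ 0.60120476 -0.0306394   0.012     ] [ 0.50131349 -0.00562668  0.012     ] 0.10297525012303675 165.94221523758029 [ 0.55125912 -0.01813304  0.012     ]
0.008 [ 0.60176118 -0.03209237  0.008     ] [ 0.50027599 -0.00668053  0.008     ] 0.10461837501045342 165.9422152375803 [ 0.55101859 -0.01938645  0.008     ]
[ 0.55245163 -0.01742629  0.0255    ] [0.55236676 0.00895169 0.111     ]
[ 0.54305 -0.04345]
```

Emit:
servo_tool --pt "1.5 0 -0.6 0 -0.3" --pt "1.5 0 0 3.0 0" --pt "1.5 0 0 3.0 0" --pt "1.5 0 0 1.2 0" --pt "1.5 0 0 0 0" --pt "1.5 0 0 0 0"

```text
time_s: 7.02
tcp_pos: [0.5915, 0.129, 0.0347]
eef_rot: [-179.9, 0.1, -104.4]
contact_force: [-0.6, -0.3, -0.2]
gripper_width: 0.024
```

Run:
```python
from h import *
s=r.get_state(); print(s['tcp_pos'],s['eef_rot'],s['contact_force'],s['gripper_width'])
for n in("wrist","scene","top"):
    im=r.capture(n); cv2.imwrite(f"pics/{n}5.png",im[:,:,::-1])
im=cv2.imread("pics/top5.png");cv2.imwrite("pics/top5z.png",cv2.resize(im[180:320,230:430],None,fx=4,fy=4,interpolation=cv2.INTER_CUBIC))
im=cv2.imread("pics/scene5.png");cv2.imwrite("pics/scene5z.png",cv2.resize(im[180:320,200:400],None,fx=4,fy=4,interpolation=cv2.INTER_CUBIC))
```

```text
[0.59149172 0.12902093 0.03465725] [-1.79922958e+02  5.14671465e-02 -1.04384524e+02] [-0.55200992 -0.26598695 -0.24822039] 0.023990590152863877
```

View pics/wrist5.png

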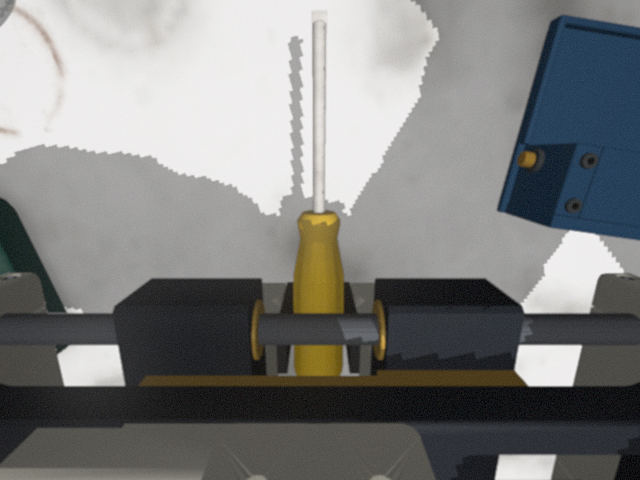

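View pics/scene5z.png

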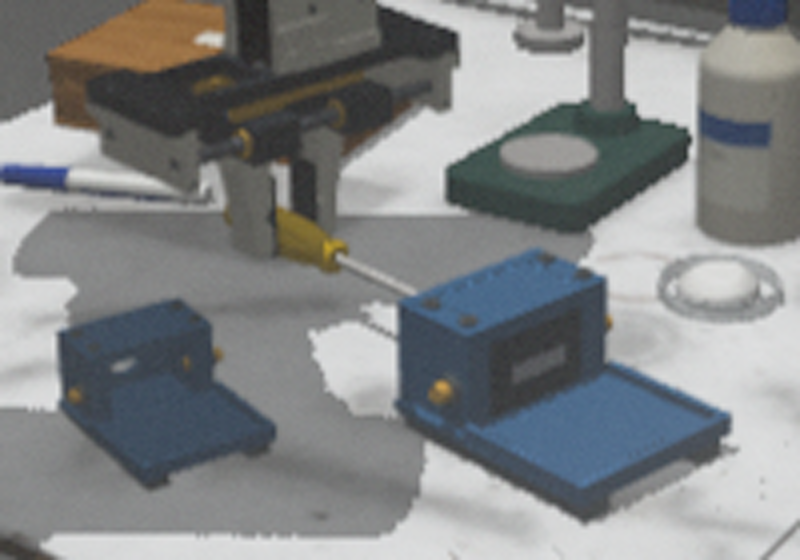

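View pics/top5z.png

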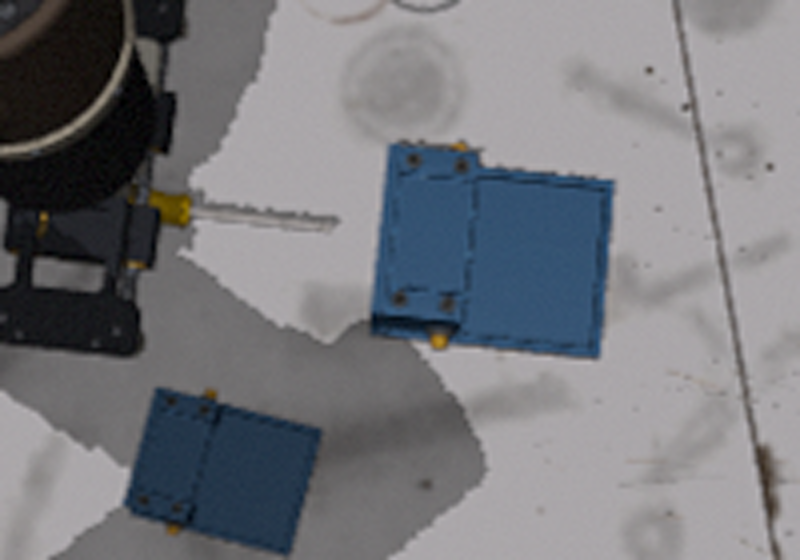

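Run:
```python
from h import *
C=cam("top")
p=hit(C,(338/4+229.6,222.5/4+179.6),.041); W=cam("wrist")
q=hit(W,(319.5,11.5),.041); h=np.array([.5513,-.0195])
for t in(p,q): d=t[:2]-h; print(t, d@[.249,.969], d@[-.969,.249])
```

```text
[0.56286073 0.0027454  0.041     ] 0.024434412767640495 -0.005663245326878464
[0.55949424 0.00810563 0.041     ] 0.028790221640869407 -0.0010664172425076436
```

Emit:
servo_tool --pt "1.5 0.5 0.1 0.3 0" --pt "1.5 1.0 0 0 0" --pt "1.5 1.0 0 0 0" --pt "1.5 0.5 0 0 0" --pt "1.5 0 0 0 0"

```text
time_s: 7.8
tcp_pos: [0.5821, 0.0993, 0.0307]
eef_rot: [-180.0, 0.0, -104.5]
contact_force: [-0.2, 0.6, -0.2]
gripper_width: 0.0239
```

Run:
```python
from h import *
s=r.get_state(); print(s['tcp_pos'],s['contact_force'])
a=r.capture("wrist")[:,:,::-1];b=r.capture("top")[:,:,::-1]
a=cv2.resize(a[0:120,220:420],(800,480),interpolation=cv2.INTER_CUBIC);cv2.imwrite("pics/w6.png",a)
cv2.imwrite("pics/t6.png",cv2.resize(b[200:290,260:410],None,fx=5,fy=5,interpolation=cv2.INTER_CUBIC))
```

```text
[0.5821371  0.09934284 0.03065744] [-0.24974826  0.60978336 -0.23276642]
```

View pics/w6.png

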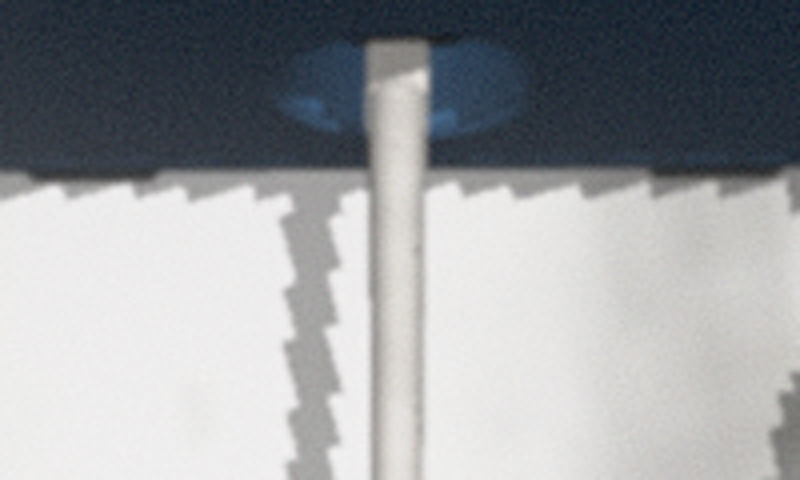

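View pics/t6.png

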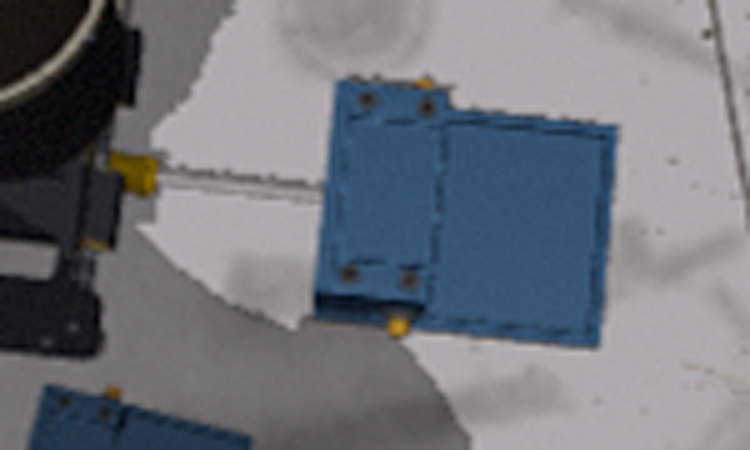

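The tip (u≈398) is centred in the hole, which spans 280–530, and the wall edge is level in the image. I start the push.

Emit:
servo_tool --pt "1.5 0.5 0 0 0" --pt "1.5 0.4 0 0 0" --pt "1.5 0.4 0 0 0" --pt "1.5 0.4 0 0 0" --pt "1.5 0 0 0 0"

```text
time_s: 8.52
tcp_pos: [0.5796, 0.085, 0.0312]
eef_rot: [-179.8, 0.2, -104.4]
contact_force: [2.2, 6.8, -0.9]
gripper_width: 0.0239
```

Emit:
servo_tool --pt "1.5 0.6 0 0 0" --pt "1.5 0.6 0 0 0" --pt "1.5 0.6 0 0 0" --pt "1.5 0 0 0 0"

```text
time_s: 9.02
tcp_pos: [0.5751, 0.0674, 0.0312]
eef_rot: [-179.8, 0.2, -104.4]
contact_force: [0.4, 6.4, -1.5]
gripper_width: 0.0236
```

Run:
```python
from h import *
s=r.get_state(); print(s['tcp_pos'],s['contact_force'])
a=r.capture("scene")[:,:,::-1];b=r.capture("top")[:,:,::-1]
cv2.imwrite("pics/s7.png",cv2.resize(a[180:320,200:400],None,fx=4,fy=4,interpolation=cv2.INTER_CUBIC))
cv2.imwrite("pics/t7.png",cv2.resize(b[200:290,260:410],None,fx=5,fy=5,interpolation=cv2.INTER_CUBIC))
```

```text
[0.57505799 0.06737329 0.03121825] [ 0.4355533   6.42321956 -1.54181865]
```

View pics/s7.png

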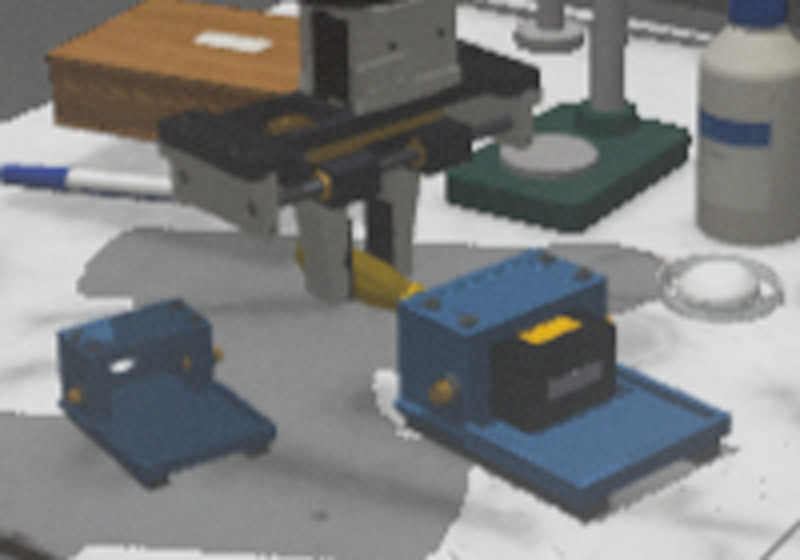

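View pics/t7.png

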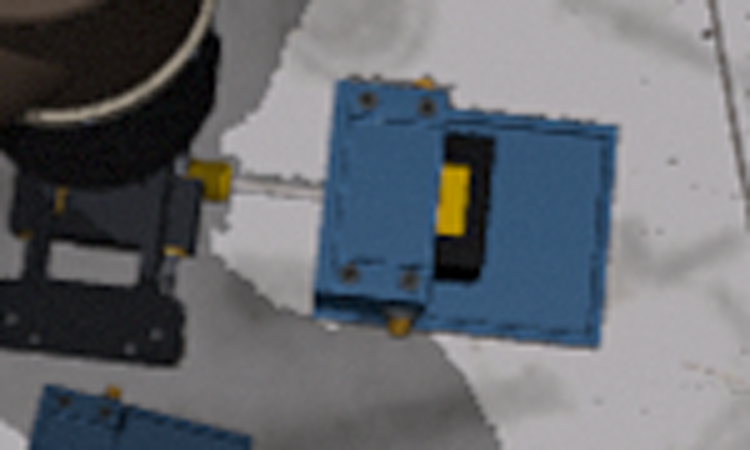

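Emit:
servo_tool --pt "1.5 0.5 0 0 0" --pt "1.5 0.5 0 0 0" --pt "1.5 0.5 0 0 0" --pt "1.5 0.5 0 0 0" --pt "1.5 0.4 0 0 0" --pt "1.5 0.2 0 0 0" --pt "1.5 0 0 0 0"

```text
time_s: 10.0
tcp_pos: [0.5667, 0.0404, 0.0305]
eef_rot: [180.0, -0.0, -104.4]
contact_force: [0.3, -0.6, -0.7]
gripper_width: 0.0233
```

Run:
```python
from h import *
s=r.get_state(); print(s['tcp_pos'],s['contact_force'])
a=r.capture("scene")[:,:,::-1];b=r.capture("top")[:,:,::-1]
cv2.imwrite("pics/s8.png",cv2.resize(a[180:320,200:400],None,fx=4,fy=4,interpolation=cv2.INTER_CUBIC))
cv2.imwrite("pics/t8.png",cv2.resize(b[200:290,260:410],None,fx=5,fy=5,interpolation=cv2.INTER_CUBIC))
```

```text
[0.56671082 0.04038635 0.03048096] [ 0.28890524 -0.63469901 -0.65170314]
```

View pics/s8.png

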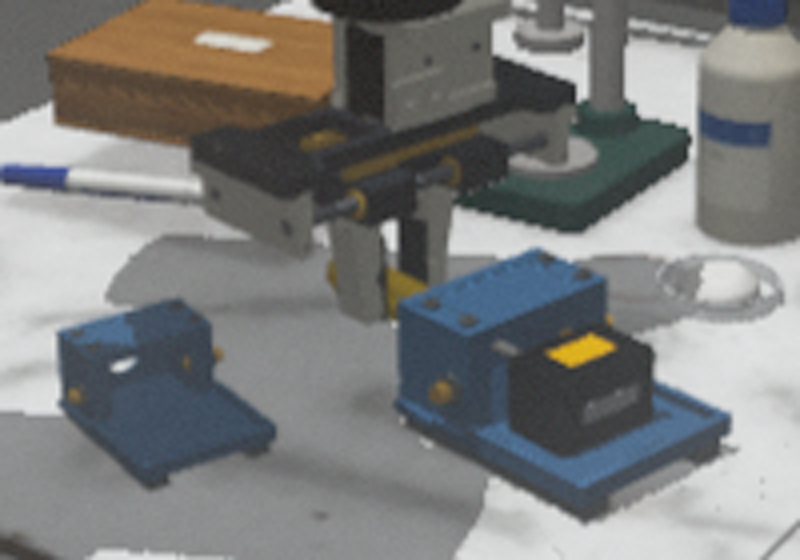

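View pics/t8.png

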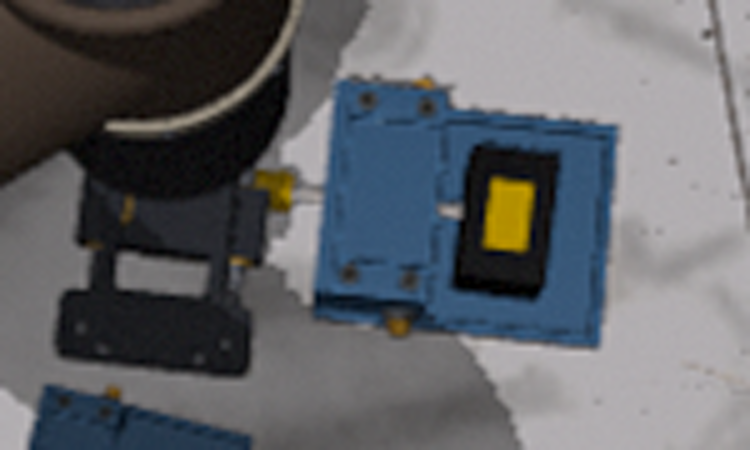

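Run:
```python
from h import *
C=cam("top"); o=np.array([.5513,-.0195])-.025*np.array([.249,.969])
P=np.array([hit(C,(u/5+260-.4,v/5+200-.4),.058) for u,v in[(472,145),(558,152),(455,288),(540,298)]])[:,:2]
print(np.c_[(P-o)@[.249,.969],(P-o)@[-.969,.249]].round(4)); c=P.mean(0)-o; print(c@[.249,.969],c@[-.969,.249])
q=np.array([hit(C,(u/5+260-.4,v/5+200-.4),.07) for u,v in[(441,107),(430,318)]])[:,:2]-o; print(q@[.249,.969])
```

```text
[[-0.0366 -0.0268]
 [-0.0744 -0.0278]
 [-0.0355  0.0374]
 [-0.0725  0.0376]]
-0.05474734168959585 0.005087086363179528
[-0.02094187 -0.02555329]
```

The mount stands on the tray with its origin at mould x≈-55 mm and y≈+5 mm, which is within limits. I draw the screwdriver straight back.

Emit:
servo_tool --pt "1.5 -1.0 0 0 0" --pt "1.5 -2.0 0 0 0" --pt "1.5 -2.0 0 0 0" --pt "1.5 -2.0 0 0 0" --pt "1.5 -2.0 0 0 0" --pt "1.5 -1.0 0 0 0" --pt "1.5 0 0 0 0"

```text
time_s: 10.98
tcp_pos: [0.5919, 0.1384, 0.0304]
eef_rot: [180.0, -0.0, -104.4]
contact_force: [-0.0, -0.1, -0.5]
gripper_width: 0.0237
```

Run:
```python
from h import *
s=r.get_state(); print(s['tcp_pos'],s['contact_force'])
b=r.capture("wrist")[:,:,::-1]
cv2.imwrite("pics/w9.png",b)
```

```text
[0.59194354 0.138406   0.03038828] [-0.0439078  -0.07997734 -0.5175299 ]
```

View pics/w9.png

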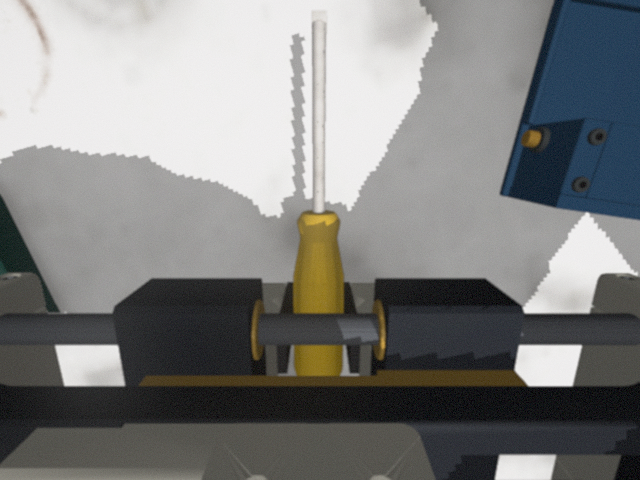

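Emit:
servo_tool --pt "1.5 0 0 1.5 0" --pt "1.5 0 0 0.7 0" --pt "1.5 0 0 0.2 0" --pt "1.5 0 0 0 0"

```text
time_s: 11.52
tcp_pos: [0.5919, 0.1374, 0.0063]
eef_rot: [180.0, -0.0, -104.4]
contact_force: [-0.5, 0.9, -0.7]
gripper_width: 0.0237
```

Emit:
servo_tool --pt "1.5 0 0 0.1 0" --pt "1.5 0 0 0 0" --pt "3.0 0 0 0 0" --pt "3.5 0 0 0 0" --pt "5.0 0 0 0 0" --pt "7.0 0 0 0 0" --pt "8.0 0 0 0 0" --pt "8.0 0 0 0 0"

```text
time_s: 12.52
tcp_pos: [0.5919, 0.1376, 0.0055]
eef_rot: [180.0, -0.0, -104.4]
contact_force: [0.9, 0.9, -0.2]
gripper_width: 0.0694
```

Emit:
servo_tool --pt "8.0 0 0 0 0" --pt "8.0 0 0 0 0" --pt "8.0 0 0 -2 0" --pt "8.0 0 0 -4 0" --pt "8.0 0 0 -5 0" --pt "8.0 -3 0 -5 0" --pt "8.0 -3 0 -2 0" --pt "8.0 0 0 0 0"

```text
time_s: 13.52
tcp_pos: [0.6081, 0.1979, 0.1877]
eef_rot: [-179.8, 0.2, -104.3]
contact_force: [-0.9, -0.3, -0.6]
gripper_width: 0.0799
```

Run:
```python
from h import *
s=r.get_state(); print(s['tcp_pos'],s['contact_force'])
for n in("wrist","scene","top"):
    im=r.capture(n)[:,:,::-1]; cv2.imwrite(f"pics/{n}10.png",im)
```

```text
[0.60806364 0.19787412 0.18765852] [-0.87449963 -0.33086122 -0.59017649]
```

View pics/wrist10.png

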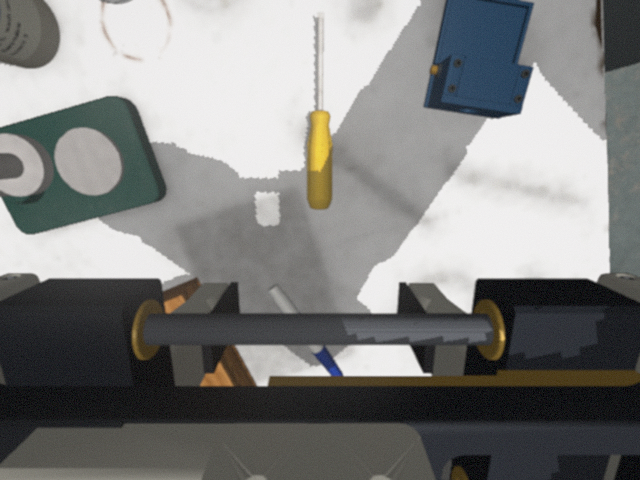

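View pics/scene10.png

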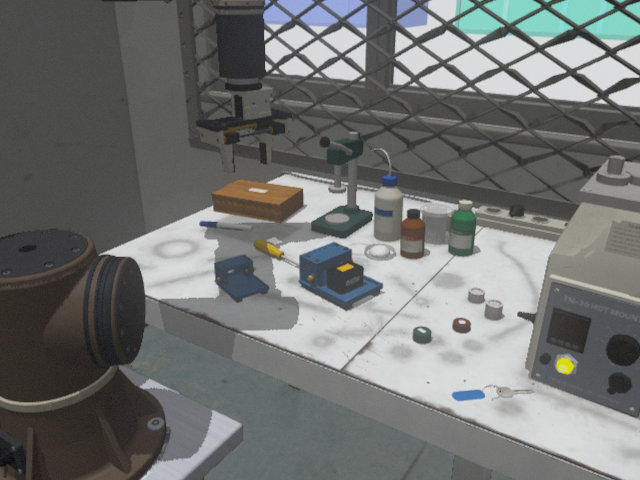

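View pics/top10.png

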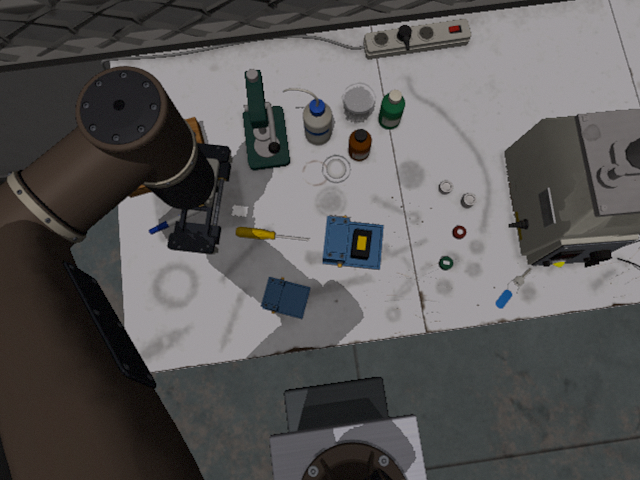

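The screwdriver lies flat behind the mould, at (235–308, 235) in the top view. The mount is on the tray at (362,243), and the bystanders are in place. I run one last numeric check, then hand in.

Run:
```python
from h import *
C=cam("top"); o=np.array([.5513,-.0195])-.025*np.array([.249,.969])
def lab(f):
    im=cv2.imread(f); h=cv2.cvtColor(im,cv2.COLOR_BGR2HSV); m=cv2.inRange(h,(18,150,110),(32,255,255)); m[:,:345]=0;m[:,380:]=0;m[:220]=0;m[265:]=0
    ys,xs=np.nonzero(m); return hit(C,(xs.mean(),ys.mean()),.058)[:2]
p=lab("pics/top10.png")-o; print("mount label in mould",p@[.249,.969],p@[-.969,.249])
a=cv2.imread("pics/wrist10.png");W=cam("wrist")
n=r.capture("wrist")[:,:,::-1]; print("wrist diff",np.abs(n[0:220].astype(int)-a[0:220]).mean())
t,e=hit(W,(320,13),.0125),hit(W,(319,208),.0125); print("len",np.linalg.norm(t-e),t,e)
def pos(f,lo,hi,box):
    h=cv2.cvtColor(cv2.imread(f),cv2.COLOR_BGR2HSV)[box[1]:box[3],box[0]:box[2]];ys,xs=np.nonzero(cv2.inRange(h,lo,hi));return xs.mean(),ys.mean()
for b,nm in [((436,252,456,272),"green"),((450,222,468,242),"red"),((315,150,355,186),"petri")]:
    d=cv2.absdiff(cv2.imread("pics/top0.png"),cv2.imread("pics/top10.png"))[b[1]:b[3],b[0]:b[2]]; print(nm,d.mean())
print(r.get_state()['time_s'],r.close_job())
```

```text
mount label in mould -0.05514664150214462 0.0029066637948761496
wrist diff 8.834865056818181
len 0.16659048327382261 [0.5576988  0.01501304 0.0125    ] [0.59975202 0.17620832 0.0125    ]
green 17.75
red 18.635185185185186
petri 22.88125
the job is handed in; nothing more can be done
13.725 None
```

The mount is out of the mould and standing on the catch tray, and the screwdriver is drawn out and lying on the bench. I handed the job in at about 13.7 s; it reported no verdict.

I gripped the screwdriver by its handle, put the tip through the rear hole and pushed the mount out with about 6–7 N. I then drew the screwdriver straight back, laid it down behind the mould and lifted the open gripper clear.

**Last checks:**
- **Mount:** its label measured at mould x ≈ -55 mm and y ≈ +3 mm (the limits are -46 to -86 and ±30). It looks upright in the scene view.
- **Screwdriver:** assuming it lies flat, its length came out at 167 mm against the true 169 mm, so it is on the bench.
- **Robot:** the gripper was about 19 cm above the bench, with no contact force beyond noise.

**Checks that did not settle anything:**
- Before insertion, one top-camera reading put the tip about 5 mm to the side of the wrist-camera reading. A wrist close-up of the tip in the hole agreed with the wrist reading.
- The before/after picture differences were too coarse to use. They came to about 18–23 grey levels around the specimens and dish, and about 9 between the last two wrist pictures, which I think is noise and exposure. I did not check this further. By eye, the specimens, dish and marker look unmoved, but I did not measure them.

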